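# Draw a polished coupon from its rack with soft-tipped tweezers, closed to their mark

### The job

Take the sprung tweezers out of their stand and use them to lift the tall steel coupon out of the slotted rack: bring the soft tips down on either side of the coupon's top edge, squeeze until the ring line on the guide pin is level with the outer face of the blade, and only then draw the coupon straight up, well clear of the rack. Finish while still holding it there in the tweezers, upright and still, with the tips kept at the mark; let only the tweezers touch the coupon, and leave the short coupons and everything else where they are.

Things in the scene. Friction and masses are not known exactly. Their poses are not given: they have to be found in the camera images.
- tweezers_grip (a point): Steel tweezers 108 mm long, tips down in the stand. Point midway between their serrated grip plates, 56 mm above the tips, 52 below the top. z: up to the bow (joined end); y: the way the blades are squeezed together; x: across their breadth. Plates 11 mm broad (x), 36 long (38 to 74 mm above the tips), 20 mm over their outer faces when open, about 18 at blade 0.06, 12.8 at the mark.
- tweezers_tips (a point): Midpoint between the open tips, level with their lower ends. Axes as tweezers_grip. Steel tips 8 mm broad (x), 2 thick, 24 apart when open; each has on its inner face a dark soft pad 4 mm thick, 13 tall, that yields up to 3 mm (1.6 N per mm). Gripped squarely from above, both tips close evenly about the fingers' middle plane.
- tweezers_blade (a joint): Closing of the sprung (+y) blade about the bow, 100 mm above the tips, rad: 0 = open, each 0.01 closes the tips by 1 mm; 0.16 = the mark (steel tips 8 mm apart): the dark ring line on the guide pin, a thin pin across the blades 28 mm above the tips, is level with this blade's outer face. Both pads touch a coupon at about 0.13 and are squashed flat at 0.19. Springs open when let go.
- pad_fixed: The soft pad on the inner face of the tip on the -y side, 8 x 4 x 13 mm; origin at its centre.
- pad_sprung: The soft pad on the inner face of the tip of the sprung blade, 8 x 4 x 13 mm; origin at its centre.
- tweezers: The tweezers as a whole, about 60 g; origin as tweezers_tips. The -y blade is one piece with the bow, the +y blade is sprung. At the grip plates, squeezing to the mark takes about 5 N empty, 14 N on a coupon: allow some 30 N of grip and set the width. At about 0.06 rad (1 N) they can be carried with the tips still wide apart (pads 10 mm apart).
- stand: Fixed grey stand for the tweezers: flange 62 x 78 x 6 mm with a block 31 x 48 mm, its top 32 mm above the bench; one oblong pocket 11 mm (x) by 32 mm (y) in which the tweezers stand, their y along its y, floor 6 mm above the bench. Origin at the bench under its centre, z up.
- rack: Fixed black slotted rack, base 62 x 96 x 6 mm, two comb walls to 34 mm above the bench; four slots across it at y = -30, -10, 10 and 30 mm of its frame, each 4.6 mm wide (y); a coupon stands in a slot on the base with its side edges in the combs, its faces looking along y. Origin at the bench under its centre, z up.
- coupon_tall_center (a point): Centre of the tall coupon: flat steel plate 32 mm wide (x), 3 mm thick (y), 52 mm tall (z), lower half etched darker, about 35 g; stands upright in a slot of the rack, so its top edge is 26 mm above this point and 58 mm above the bench. The tips should reach 7 to 11 mm below its top edge, near the middle of its width.
- coupon_tall: The same tall coupon; origin at the middle of its lower edge.
- coupon_short_a_center (a point): Centre of a short coupon of the same width and thickness but 38 mm tall, in another slot; stays.
- coupon_short_b_center (a point): Centre of the other short coupon, 38 mm tall; stays.
- petri: Glass dish with cotton wool, 68 mm across, 20 mm high; stays. Origin under its centre.
- loupe: Black watchmaker's loupe, 38 mm across, 34 mm high; stays. Origin under its centre.
- specimen: Black round mounted specimen, 30 mm across, 18 mm high; stays. Origin under its centre.
Mind the look-alikes: they are no part of the job. Leave any red look-alike of the stand alone.

How it is judged (in metres and radians):
On the way, in this order (a step that is already met when the one before it is completed fails the run):
1. the tweezers are drawn up out of the stand in the gripper (z of tweezers_tips in the frame of stand above 0.036 m and contact force between the fingers and tweezers above 0.5 N and contact force between tweezers and stand below 0.05 N), for 0.2 s.
2. with the tall coupon still in its slot, the tips are squeezed on it to the mark (contact force between each of pad_fixed, pad_sprung and coupon_tall above 0.5 N and value of joint tweezers_blade between 0.145 and 0.175 rad and z of coupon_tall in the frame of rack below 0.02 m), for 0.2 s.
At the end, for the whole second after the job is handed in: The tall coupon hangs upright (within 0.3 rad) and still between both soft pads, lower edge over 50 mm above the bench, touched by neither rack nor fingers; the gripper keeps the blade at 0.16 rad within 0.015 (tip gap 8 mm within 1.5), not moving; the short coupons stand where they were (z of coupon_tall in the frame of rack above 0.05 m and contact force between each of pad_fixed, pad_sprung and coupon_tall above 0.5 N and value of joint tweezers_blade between 0.145 and 0.175 rad and velocity of joint tweezers_blade between -0.03 and 0.03 rad/s and linear speed of coupon_tall below 0.02 m/s and angle between coupon_tall_center's own z axis and vertical below 0.3 rad and contact force between coupon_tall and rack below 0.02 N and contact force between coupon_tall and the fingers below 0.02 N and contact force between the fingers and tweezers above 1 N and contact force between tweezers and rack below 0.05 N and contact force between tweezers and stand below 0.05 N and distance of each of coupon_short_a_center, coupon_short_b_center from where it was at the start of the episode below 0.01 m); the arm keeps its last pose, push and grip.
It fails at once if the gripper or its fingers touch the tall coupon itself (contact force between any of the arm, the fingers and coupon_tall above 0.5 N).
It fails at once if a bystander is pushed away (distance of any of petri, loupe, specimen, coupon_short_a_center, coupon_short_b_center from where it was at the start of the episode above 0.02 m).
It also fails if it takes over 48 s, if anything falls off the work surface, if the arm or the gripper's body presses on something with over 40 N, if the wrist force passes 120 N, or if a joint passes its speed limit or range.

### The arm

A 6-joint arm with a two-finger parallel gripper is mounted at the origin on a cart in front of the work surface, level with it; the furniture and walls round the work are solid. World frame = base frame: x ahead of the robot, y to its left, z up, the work surface at z = 0. Lengths are in m, angles in degrees, forces in N, time in s.
With the tool pointing down it reaches from about 0.3 to 0.75 m from the base axis. Payload 8.5 kg.
Tool frame: the origin (TCP) lies at the very end of the fingers, on their centre line; the grasp point (between the pads) lies 19 mm behind it (grip_depth is the distance from the TCP to the grasp point, in m); z points along the fingers, y is the direction in which the jaws open and shut (so a half turn about z gives the same grasp; the last joint's range is limited). The gripper opens to 85 mm and grips with 20 to 120 N. Pads are 22 mm wide; open, the fingers measure 114 mm over their backs; the gripper's body (76 mm by 85 mm) begins 54 mm behind the grasp point. The pads swing forward as they close: fully open they stand 13 mm farther back than shut.
Start: joints at [-86.763, 21.807, 74.336, -0, 83.858, -12.336], TCP at [0.148, -0.53, 0.231] pointing down, gripper open.
Joint ranges: [-178.18, 178.18], [-50.72, 133.34], [12.68, 142.11], [-81.47, 261.47], [9.98, 163.14], [-165.26, 165.26]. Speed limits (degrees/s): [136.94, 136.94, 180, 180, 180, 180].

### API

Orientations are given as a 3x3 rotation matrix whose columns are the frame's x, y, z axes.
In Python, from rig import observe, get_image, close_job, silhouettes, grip_depth gives the robot as it stands. The module is installed in compiled form; this text tells all that it offers.
- The arm moves only by the shell command python3 -m crank 'ROWS' [FORCE]. ROWS is a JSON object of lists of equal length, an entry for each row: "slide": the shift along the tool's x, y, z in m, a list of three; "roll": the turn about the tool's z in rad; "grip": the finger opening in m, from 0 to 0.0854. A call has exactly 8 rows; each row is the pose to reach, as a shift and turn from the pose commanded when the call began, along the tool's axes at that moment; what a row does not reach only later rows make up. A row lasts 1/10 s, in which the tool goes at most 50 mm and 8.59 degrees, less where a joint would pass 70% of its speed; a pose out of reach is approached as far as the arm can. A call with a gripper value outside its range is refused whole. The fingers move at their own pace and stop on an object; FORCE is the grip in N (left out, the last holds). Time passes only in rows, so rows that repeat a pose let the fingers close, or fill a call up. It gives the time, the measured TCP pose, the force and the opening at its end, in the units of the state.
- observe(): the state, without advancing time (a new reading comes with each control period).
- get_image(name): name is "scene" or "top"; returns a dict with "frame" (420x560x3 uint8, red, green, blue), "fx", "fy", "cx", "cy" (pixels), "D" ([k1, k2, p1, p2, k3] as OpenCV has them; the pictures are not rectified), "xyz" and "rotation" of the camera in the world. Camera axes: x right, y down, z forward; pixel columns grow to the right and rows downward; lengths in m; the calibration is good to about 2 mm. A picture is of the moment at which its call begins. There is no depth.
- close_job(): hands the job in, once; it reports no verdict.
Trained networks look in a picture, given as the dict that the camera call returned (one of the last four; its "shot" number tells which), for a name from the list of things; names that differ only in an ending like _2 or _b are one class to them, and where a whole thing is asked for, a point or a joint stands for the part that bears it (a point fixed in the world has none). Each returns a list of dicts, best first, with "confidence" (0 to 1); they miss things now and then, are a little off and sometimes report something else, mostly with a low value. They report only what shows in the picture. A call takes as long as a camera call. They do not tell look-alikes from the thing itself.
- silhouettes(target, picture): "pixels" (420x560 bool, what is visible of it) and "box" ([centre column, centre row, width, height] in pixels, round what is visible of it).
The state is a dict: "time_s": time; "q": joint angles; "qvel": joint speeds; "joint_efforts": joint torques, N m; "position": TCP position; "tool_rot": TCP orientation; "ft_force": force on the tool from outside, world axes, zero at the start; "wrist_torque": the same for the moment, N m; "grip_width": finger opening in m.
Only numpy, scipy, OpenCV 4.12 (cv2) and the standard library are available. Lean on these libraries where they do the work, as an engineer would, in place of code of your own. Each camera call takes 0.05 s, during which the arm holds its last target.

## Working session

There is one attempt and no reset: what is moved stays moved. The work goes in short steps, Python scripts to look and compute and a shell command to move; the robot and the scene stay as the last step left them, time stands still between calls to the robot, and variables do not carry over. Pictures are saved under pics/ and viewed, and the job is handed in when it is done.

```bash
mkdir -p pics; ls; python3 - <<'E'
from rig import *
import cv2,pickle
o=observe();print(o)
print(grip_depth)
for n in("scene","top"):
    p=get_image(n);pickle.dump(p,open(f"pics/{n}0.pkl","wb"))
    cv2.imwrite(f"pics/{n}0.png",p["frame"][:,:,::-1])
    print({k:v for k,v in p.items() if k!="frame"})
    for t in("stand","tweezers","rack","coupon_tall","coupon_short_a_center"):
        for s in silhouettes(t,p):print(n,t,s["confidence"],s["box"])
E
```

```text
pics
{'time_s': 0.0, 'q': array([-8.67639144e+01,  2.18410231e+01,  7.43828688e+01,  1.03406781e-03,
        8.38586859e+01, -1.23349456e+01]), 'qvel': array([-0.10772953, -0.03746499, -0.00948716, -0.0404399 ,  0.00861056,
        0.07341159]), 'joint_efforts': array([ 3.50345081e-04, -4.48459589e+01, -2.31271344e+01, -1.54494151e-04,
        4.83600015e-03,  4.33412112e-06]), 'position': array([ 0.14763182, -0.52952375,  0.23072257]), 'tool_rot': array([[ 9.63298942e-01,  2.68430893e-01, -6.34436249e-05],
       [ 2.68430704e-01, -9.63297921e-01,  1.43996994e-03],
       [ 3.25417305e-04, -1.40415173e-03, -9.99998961e-01]]), 'ft_force': array([-0.54301588,  0.67187181, -0.41135247]), 'wrist_torque': array([-0.04308743,  0.03993127,  0.02691356]), 'grip_width': 0.08517749269328911}
0.0187
{'fx': 476.0815451109761, 'fy': 476.0815451109761, 'cx': 288.39899064245236, 'cy': 207.96393471631072, 'D': array([-0.03819697,  0.        ,  0.        ,  0.        ,  0.        ]), 'xyz': array([0.12517826, 0.25484364, 0.7520318 ]), 'rotation': array([[-0.73485435, -0.51363362,  0.44291037],
     
[... 412 characters left out ...]
3, 240.8, 14.7, 15.7]
{'fx': 517.3160874684196, 'fy': 517.3160874684196, 'cx': 287.7863576585153, 'cy': 209.75512813845836, 'D': array([-0.05364628,  0.        ,  0.        ,  0.        ,  0.        ]), 'xyz': array([ 0.35931957, -0.15995965,  0.93329507]), 'rotation': array([[-0.00503934, -0.98711135,  0.15995558],
       [-0.9993654 ,  0.01061185,  0.03400277],
       [-0.03526194, -0.15968272, -0.98653841]]), 'shot': 2}
top stand 0.8 [263.1, 125.2, 54.2, 48.6]
top stand 0.76 [368.0, 210.1, 52.7, 47.5]
top tweezers 0.65 [370.2, 201.7, 18.7, 18.6]
top rack 0.76 [244.1, 192.2, 51.9, 32.7]
top coupon_tall 0.49 [222.1, 188.3, 10.6, 20.0]
top coupon_short_a_center 0.42 [259.6, 187.1, 8.6, 18.1]
```

View pics/scene0.png

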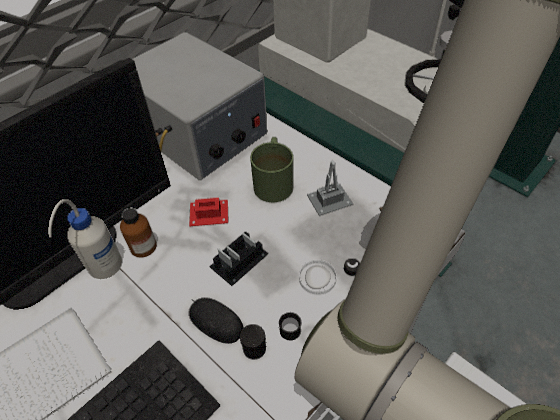

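View pics/top0.png

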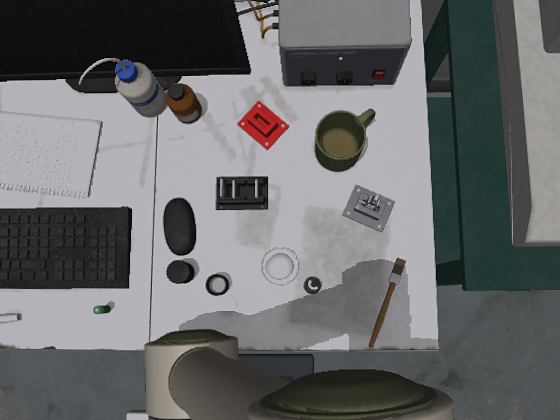

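```bash
python3 - <<'E'
import cv2,pickle
p=pickle.load(open("pics/top0.pkl","rb"))["frame"][:,:,::-1]
q=pickle.load(open("pics/scene0.pkl","rb"))["frame"][:,:,::-1]
cv2.imwrite("pics/c1.png",cv2.resize(p[90:250,205:405],(800,640)[:2],interpolation=cv2.INTER_CUBIC)[:600])
cv2.imwrite("pics/c2.png",cv2.resize(q[150:300,180:380],(800,600),interpolation=cv2.INTER_CUBIC))
E
```

```text
(no output)
```

View pics/c1.png

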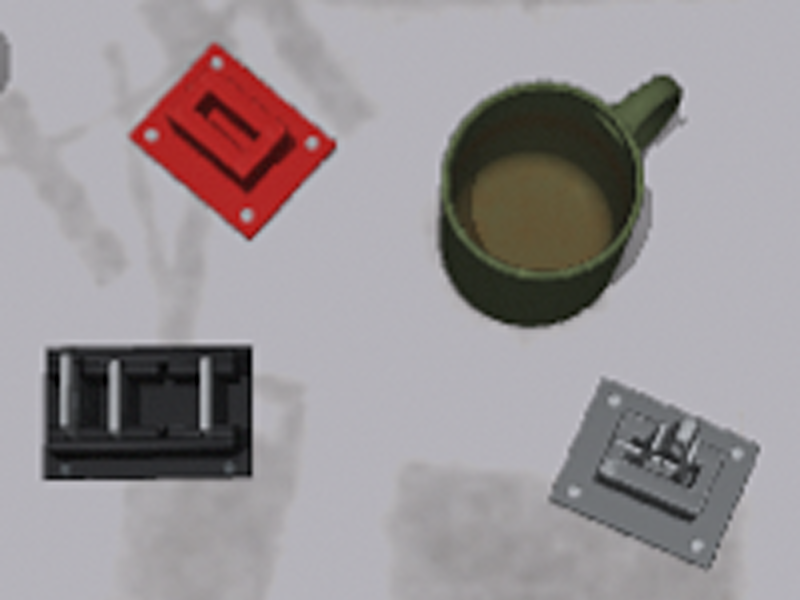

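View pics/c2.png

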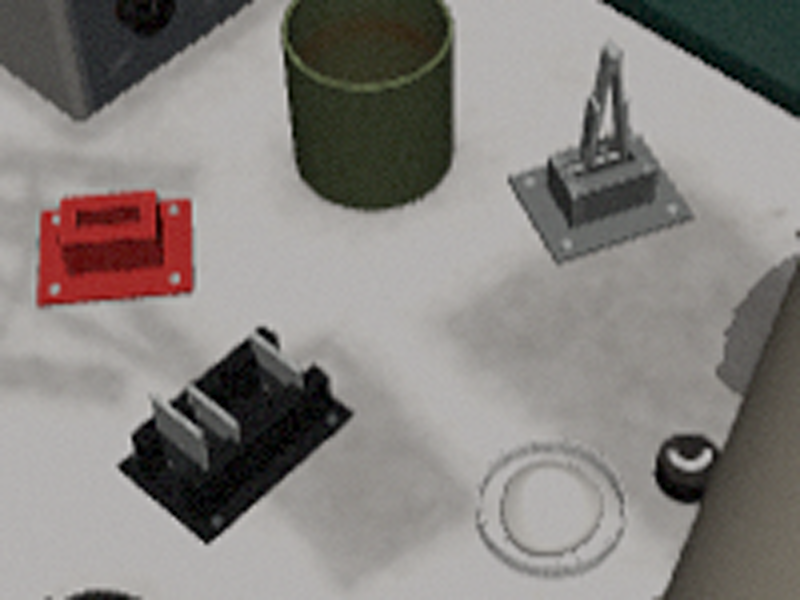

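```bash
cat > h.py <<'E'
import numpy as np,cv2,pickle
from scipy.optimize import least_squares
def load(n): return pickle.load(open(f"pics/{n}.pkl","rb"))
def proj(p,X):
    R=np.asarray(p["rotation"]).T;t=-R@np.asarray(p["xyz"])
    K=np.array([[p["fx"],0,p["cx"]],[0,p["fy"],p["cy"]],[0,0,1.]])
    return cv2.projectPoints(np.asarray(X,float).reshape(-1,1,3),cv2.Rodrigues(R)[0],t,K,p["D"])[0][:,0]
def place(v,L):
    x,y,a=v;c,s=np.cos(a),np.sin(a);L=np.asarray(L,float)
    return np.c_[x+c*L[:,0]-s*L[:,1],y+s*L[:,0]+c*L[:,1],L[:,2]]
def box(cx,cy,w,d,z0,z1):
    return np.array([[cx+sx*w/2,cy+sy*d/2,z] for z in(z0,z1) for sx,sy in((-1,-1),(1,-1),(1,1),(-1,1))])/1000
E6=[(0,1),(1,2),(2,3),(3,0),(4,5),(5,6),(6,7),(7,4),(0,4),(1,5),(2,6),(3,7)]
def draw(img,p,X,off,s,col):
    q=((proj(p,X)-off+.5)*s-.5).round().astype(int)
    for a,b in E6: cv2.line(img,tuple(map(int,q[a])),tuple(map(int,q[b])),col,1,cv2.LINE_AA)
def ray(p,u,z):
    K=np.array([[p["fx"],0,p["cx"]],[0,p["fy"],p["cy"]],[0,0,1.]])
    d=np.asarray(p["rotation"])@np.r_[cv2.undistortPoints(np.array([[u]],float),K,p["D"])[0,0],1]
    o=np.asarray(p["xyz"]);return o+d*(z-o[2])/d[2]
E
cat > fit.py <<'E'
from h import *
T=load("top0");S=load("scene0")
c=lambda L,o:(np.array(L,float)+.5)/4-.5+o
sT=c([(602,378),(760,448),(710,570),(550,500)],(205,90))
sS=c([(508,178),(693,213),(558,262)],(180,150))
rT=c([(43,479),(252,477)],(205,90)); rS=c([(118,466),(207,543),(353,410)],(180,150))
for p,P,z in((T,sT,.006),(S,sS,.006),(T,rT,.006),(S,rS,.006)):
    print([ray(p,u,z)[:2].round(4).tolist() for u in P])
E
python3 fit.py
```

```text
[[0.5557, -0.2512], [0.5225, -0.3218], [0.4671, -0.2973], [0.4997, -0.2263]]
[[0.5538, -0.2522], [0.4672, -0.2979], [0.4977, -0.2265]]
[[0.5118, 0.0045], [0.5117, -0.0913]]
[[0.5702, 0.0042], [0.5092, 0.0043], [0.5112, -0.0922]]
```

```bash
cat >> fit.py <<'E'
fl=box(0,0,62,78,0,6);bl=box(0,0,31,48,6,32)
def fs(v,w=(1,1)):
    return np.r_[(proj(T,place(v,fl[[7-0,4,5,6]]))-0).ravel()*0]
# corner ids on top face: 4(-,-)5(+,-)6(+,+)7(-,+)
def res(v): 
    X=place(v,fl)
    return np.r_[(proj(T,X[[6,5,4,7]])-sT).ravel(),(proj(S,X[[6,4,7]])-sS).ravel()]
r=least_squares(res,[.511,-.274,-.44]);print("stand",r.x.round(4),np.degrees(r.x[2]).round(2),r.fun.round(1));vs=r.x
ra=box(0,0,62,96,0,6)
def res2(v):
    X=place(v,ra)
    return np.r_[(proj(T,X[[7,4]])-rT).ravel(),(proj(S,X[[6,7,4]])-rS).ravel()]
r=least_squares(res2,[.54,-.044,0]);print("rack",r.x.round(4),np.degrees(r.x[2]).round(2),r.fun.round(1));vr=r.x
def show(vs,vr,name,TT=T,SS=S):
    a=cv2.resize(TT["frame"][90:240,205:405,::-1],(800,600),interpolation=cv2.INTER_CUBIC)
    b=cv2.resize(SS["frame"][150:300,180:380,::-1],(800,600),interpolation=cv2.INTER_CUBIC)
    for im,p,o in((a,TT,(205,90)),(b,SS,(180,150))):
        for X in(fl,bl): draw(im,p,place(vs,X),o,4,(0,255,255))
        draw(im,p,place(vs,box(0,0,11,28,32,114)),o,4,(255,0,255))
        draw(im,p,place(vr,ra),o,4,(0,255,0))
        draw(im,p,place(vr,box(0,30,32,3,6,58)),o,4,(0,0,255))
        for y in(-30,10):draw(im,p,place(vr,box(0,y,32,3,6,44)),o,4,(255,0,0))
    cv2.imwrite(f"pics/{name}a.png",a);cv2.imwrite(f"pics/{name}b.png",b)
if __name__=="__main__":show(vs,vr,"f1")
E
python3 fit.py
```

```text
[[0.5557, -0.2512], [0.5225, -0.3218], [0.4671, -0.2973], [0.4997, -0.2263]]
[[0.5538, -0.2522], [0.4672, -0.2979], [0.4977, -0.2265]]
[[0.5118, 0.0045], [0.5117, -0.0913]]
[[0.5702, 0.0042], [0.5092, 0.0043], [0.5112, -0.0922]]
stand [ 0.5109 -0.2745 -0.4225] -24.21 [ 0.2  0.3  0.5 -0.4 -0.   0.3 -0.1  0.6 -0.7 -0.2  0.   0.3 -0.5 -0.2]
rack [ 0.5416 -0.0436  0.0109] 0.63 [ 0.2  0.9  0.3  0.3 -0.9 -0.4 -0.2 -0.4 -0.1  0.1]
```

View pics/f1a.png

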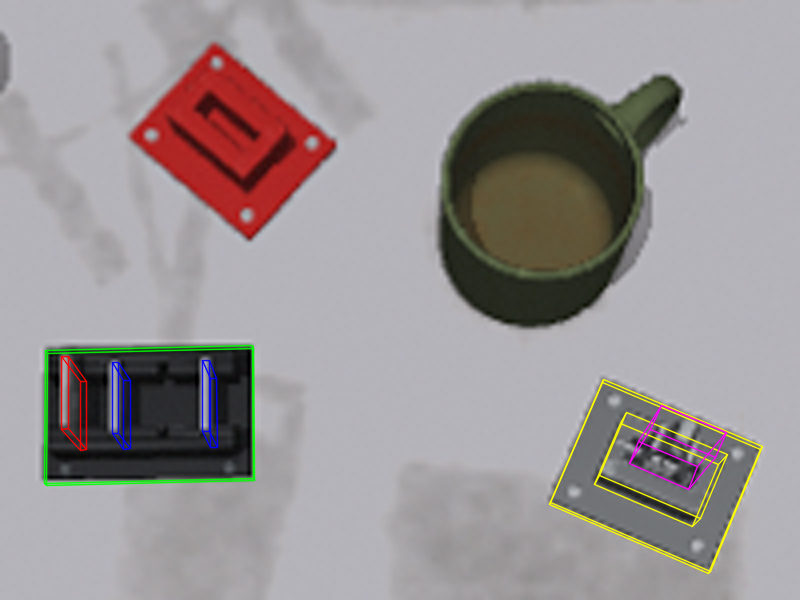

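View pics/f1b.png

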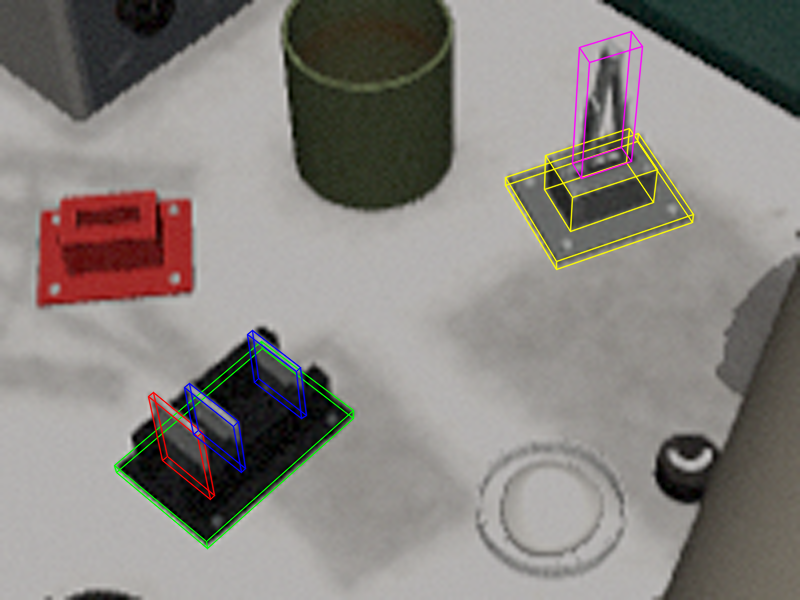

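```bash
python3 -m crank '{"slide":[[0.02,-0.007,0],[0.06,-0.021,0],[0.105,-0.037,0],[0.15,-0.053,0],[0.195,-0.069,0],[0.24,-0.085,0],[0.28,-0.099,0],[0.31,-0.11,0]],"roll":[0,0.08,0.17,0.26,0.35,0.44,0.53,0.6],"grip":[0.045,0.045,0.045,0.045,0.045,0.045,0.045,0.045]}' 30
python3 - <<'E'
from h import *
from rig import observe
o=observe();R=o["tool_rot"];print(o["position"],R.round(4),o["q"])
d=np.array([.511,-.2745,.19])-o["position"]
print(R.T@d)
y=np.array([.41,.912,0]);print("roll",np.degrees(np.arctan2(R[:,0]@y,-(R[:,1]@y))))
E
```

```text
time_s: 1.4
position: [0.4185, -0.3388, 0.2315]
tool_rot: [[0.946, -0.324, 0.0], [-0.324, -0.946, -0.0], [0.0, -0.0, -1.0]]
ft_force: [-1.4, -0.5, -0.8]
grip_width: 0.0449
[ 0.41854536 -0.33882564  0.23147927] [[ 9.460e-01 -3.242e-01  4.000e-04]
 [-3.242e-01 -9.460e-01 -1.000e-04]
 [ 4.000e-04 -0.000e+00 -1.000e+00]] [-5.16005293e+01  2.06344312e+01  7.61575762e+01  1.23957845e-02
  8.31902189e+01  5.73121105e+01]
[ 0.06659578 -0.09082107  0.0415056 ]
roll 5.292735840355729
```

```bash
python3 -m crank '{"slide":[[0.01,-0.014,0],[0.025,-0.034,0.004],[0.04,-0.055,0.01],[0.055,-0.075,0.02],[0.064,-0.087,0.03],[0.0666,-0.0908,0.04],[0.0666,-0.0908,0.045],[0.0666,-0.0908,0.045]],"roll":[0.02,0.05,0.08,0.092,0.092,0.092,0.092,0.092],"grip":[0.045,0.045,0.045,0.045,0.045,0.045,0.045,0.045]}' 30
cat > look.py <<'E'
import sys
from rig import *
from fit import *
n=sys.argv[1]
T2=get_image("top");S2=get_image("scene")
pickle.dump(T2,open(f"pics/top{n}.pkl","wb"));pickle.dump(S2,open(f"pics/scene{n}.pkl","wb"))
for q,f in((T2,"t"),(S2,"s")):cv2.imwrite(f"pics/{f}{n}.png",q["frame"][:,:,::-1])
E
python3 look.py 1 >/dev/null
```

```text
time_s: 2.2
position: [0.5083, -0.2765, 0.1855]
tool_rot: [[0.913, -0.408, -0.001], [-0.408, -0.913, 0.001], [-0.002, -0.0, -1.0]]
ft_force: [0.5, 0.3, -0.2]
grip_width: 0.0452
```

View pics/t1.png

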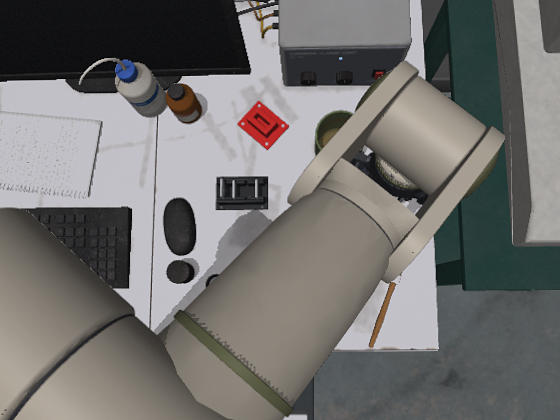

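View pics/s1.png

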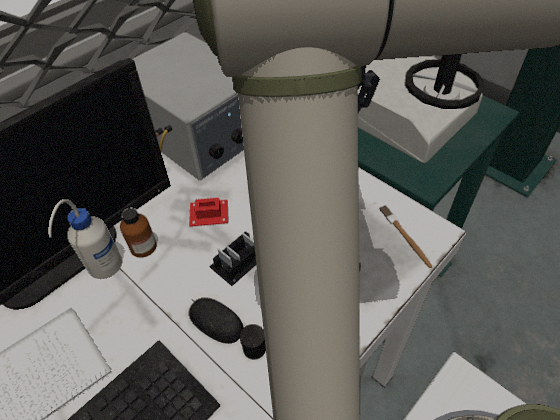

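```bash
cat > st.py <<'E'
from rig import observe
import numpy as np
o=observe();R=o["tool_rot"];print(round(o["time_s"],2),o["position"].round(4),R.round(4).tolist(),o["ft_force"].round(2),round(o["grip_width"],4),"yang",np.degrees(np.arctan2(R[1,1],R[0,1])).round(2))
import sys
if len(sys.argv)>1:
    t=np.array(list(map(float,sys.argv[1:4])));print("slide",(R.T@(t-o["position"])).round(4))
E
python3 st.py .511 -.2745 .045
```

```text
2.3 [ 0.5085 -0.2769  0.1866] [[0.9126, -0.4089, 0.0002], [-0.4089, -0.9126, -0.0004], [0.0003, 0.0003, -1.0]] [-0.01 -0.11  0.02] 0.0452 yang -114.13
slide [ 0.0012 -0.0032  0.1416]
```

```bash
python3 -m crank '{"slide":[[0.0012,-0.0032,0.005],[0.0012,-0.0032,0.02],[0.0012,-0.0032,0.04],[0.0012,-0.0032,0.06],[0.0012,-0.0032,0.08],[0.0012,-0.0032,0.095],[0.0012,-0.0032,0.10],[0.0012,-0.0032,0.10]],"roll":[0,0,0,0,0,0,0,0],"grip":[0.045,0.045,0.045,0.045,0.045,0.045,0.045,0.045]}' 30;python3 st.py .511 -.2745 .045
```

```text
time_s: 3.1
position: [0.5113, -0.2738, 0.0861]
tool_rot: [[0.913, -0.408, -0.001], [-0.408, -0.913, 0.0], [-0.001, -0.0, -1.0]]
ft_force: [-0.8, 0.4, -0.4]
grip_width: 0.0453
3.1 [ 0.5113 -0.2738  0.0861] [[0.9129, -0.4082, -0.0006], [-0.4082, -0.9129, 0.0004], [-0.0007, -0.0002, -1.0]] [-0.78  0.44 -0.36] 0.0453 yang -114.09
slide [0.0001 0.0008 0.0411]
```

```bash
python3 -m crank '{"slide":[[0,0.0005,0.008],[0,0.0005,0.018],[0,0.0005,0.028],[0,0.0005,0.036],[0,0.0005,0.041],[0,0.0005,0.041],[0,0.0005,0.041],[0,0.0005,0.041]],"roll":[0,0,0,0,0,0,0,0],"grip":[0.045,0.045,0.045,0.045,0.045,0.045,0.045,0.045]}' 30;python3 st.py .511 -.2745 .045
```

```text
time_s: 3.9
position: [0.5114, -0.2743, 0.0457]
tool_rot: [[0.913, -0.408, 0.001], [-0.408, -0.913, -0.0], [0.001, 0.0, -1.0]]
ft_force: [-0.1, 0.4, -0.2]
grip_width: 0.0448
3.9 [ 0.5114 -0.2743  0.0457] [[0.913, -0.4079, 0.0006], [-0.4079, -0.913, -0.0005], [0.0007, 0.0002, -1.0]] [-0.14  0.4  -0.24] 0.0448 yang -114.07
slide [-0.0003  0.0004  0.0007]
```

Now close to about blade 0.06 (≈17.6 mm).

```bash
python3 -m crank '{"slide":[[0,0,0],[0,0,0],[0,0,0],[0,0,0],[0,0,0],[0,0,0],[0,0,0],[0,0,0]],"roll":[0,0,0,0,0,0,0,0],"grip":[0.03,0.026,0.023,0.021,0.0195,0.0185,0.0177,0.0177]}' 30;python3 st.py .511 -.2745 .045
```

```text
time_s: 4.7
position: [0.5113, -0.2741, 0.0454]
tool_rot: [[0.913, -0.408, 0.0], [-0.408, -0.913, -0.0], [0.0, -0.0, -1.0]]
ft_force: [-0.6, 0.6, 2.5]
grip_width: 0.0177
4.7 [ 0.5113 -0.2741  0.0454] [[0.913, -0.4079, 0.0002], [-0.4079, -0.913, -0.0001], [0.0002, -0.0, -1.0]] [-0.63  0.57  2.48] 0.0177 yang -114.08
slide [-0.0001  0.0005  0.0004]
```

```bash
python3 -m crank '{"slide":[[0,0,0],[0,0,-0.003],[0,0,-0.008],[0,0,-0.014],[0,0,-0.02],[0,0,-0.026],[0,0,-0.032],[0,0,-0.04]],"roll":[0,0,0,0,0,0,0,0],"grip":[0.0174,0.0174,0.0174,0.0174,0.0174,0.0174,0.0174,0.0174]}' 30;python3 st.py
python3 look.py 2 >/dev/null
```

```text
time_s: 5.5
position: [0.5111, -0.2741, 0.0858]
tool_rot: [[0.913, -0.408, -0.0], [-0.408, -0.913, 0.0], [-0.0, -0.0, -1.0]]
ft_force: [0.1, -0.1, -0.2]
grip_width: 0.0176
5.5 [ 0.5111 -0.2741  0.0858] [[0.913, -0.408, -0.0003], [-0.408, -0.913, 0.0003], [-0.0004, -0.0001, -1.0]] [ 0.11 -0.11 -0.23] 0.0176 yang -114.08
```

View pics/s2.png

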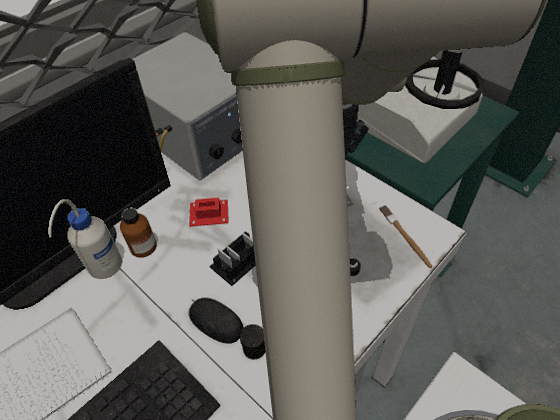

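```bash
python3 -m crank '{"slide":[[0,0,-0.008],[0,0,-0.018],[0,0,-0.03],[0,0,-0.042],[0,0,-0.052],[0,0,-0.06],[0,0,-0.064],[0,0,-0.064]],"roll":[0,0,0,0,0,0,0,0],"grip":[0.0174,0.0174,0.0174,0.0174,0.0174,0.0174,0.0174,0.0174]}' 30;python3 st.py .5416 -.0986 .15
python3 look.py 3 >/dev/null
```

```text
time_s: 6.4
position: [0.5114, -0.2742, 0.1498]
tool_rot: [[0.913, -0.408, 0.001], [-0.408, -0.913, -0.0], [0.001, 0.0, -1.0]]
ft_force: [0.6, 0.8, -0.2]
grip_width: 0.0175
6.4 [ 0.5114 -0.2742  0.1498] [[0.913, -0.408, 0.0006], [-0.408, -0.913, -0.0005], [0.0008, 0.0002, -1.0]] [ 0.62  0.8  -0.23] 0.0175 yang -114.08
slide [-0.044  -0.1727 -0.0002]
```

View pics/s3.png

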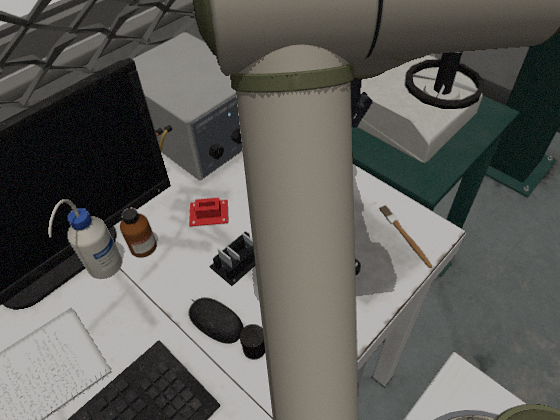

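```bash
python3 - <<'E'
from fit import *
print("coupon", place(vr,[[0,.03,.058],[0,.01,.044],[0,-.03,.044]]), "mug", ray(T,(205+540/4,90+325/4),0),ray(T,(205+540/4,90+80/4),.09),ray(T,(205+540/4,90+272/4),.09))
E
```

```text
[[0.5557, -0.2512], [0.5225, -0.3218], [0.4671, -0.2973], [0.4997, -0.2263]]
[[0.5538, -0.2522], [0.4672, -0.2979], [0.4977, -0.2265]]
[[0.5118, 0.0045], [0.5117, -0.0913]]
[[0.5702, 0.0042], [0.5092, 0.0043], [0.5112, -0.0922]]
stand [ 0.5109 -0.2745 -0.4225] -24.21 [ 0.2  0.3  0.5 -0.4 -0.   0.3 -0.1  0.6 -0.7 -0.2  0.   0.3 -0.5 -0.2]
rack [ 0.5416 -0.0436  0.0109] 0.63 [ 0.2  0.9  0.3  0.3 -0.9 -0.4 -0.2 -0.4 -0.1  0.1]
coupon [[ 0.54128367 -0.013565    0.058     ]
 [ 0.5415023  -0.03356381  0.044     ]
 [ 0.54193955 -0.07356142  0.044     ]] mug [ 0.58160511 -0.22459047  0.        ] [ 0.66726184 -0.22077347  0.09      ] [ 0.58294082 -0.21886032  0.09      ]
```

```bash
python3 -m crank '{"slide":[[-0.002,-0.005,0],[-0.005,-0.016,0],[-0.011,-0.034,0],[-0.018,-0.056,0],[-0.025,-0.080,0],[-0.033,-0.104,0],[-0.040,-0.128,0],[-0.048,-0.152,0]],"roll":[-0.01,-0.03,-0.07,-0.12,-0.17,-0.22,-0.27,-0.32],"grip":[0.0174,0.0174,0.0174,0.0174,0.0174,0.0174,0.0174,0.0174]}' 30;python3 st.py .5413 -.0136 .15
```

```text
time_s: 7.3
position: [0.5293, -0.1132, 0.1494]
tool_rot: [[0.995, -0.095, -0.0], [-0.095, -0.995, 0.0], [-0.0, -0.0, -1.0]]
ft_force: [-0.1, 0.4, -0.4]
grip_width: 0.0174
7.3 [ 0.5293 -0.1132  0.1494] [[0.9955, -0.0952, -0.0001], [-0.0952, -0.9955, 0.0003], [-0.0001, -0.0003, -1.0]] [-0.07  0.35 -0.45] 0.0174 yang -95.46
slide [ 0.0025 -0.1003 -0.0006]
```

```bash
python3 -m crank '{"slide":[[0.001,-0.022,0],[0.001,-0.044,0],[0.002,-0.064,0],[0.002,-0.082,0],[0.0025,-0.093,0],[0.0025,-0.099,0],[0.0025,-0.1,0],[0.0025,-0.1,0]],"roll":[-0.03,-0.06,-0.09,-0.106,-0.106,-0.106,-0.106,-0.106],"grip":[0.0174,0.0174,0.0174,0.0174,0.0174,0.0174,0.0174,0.0174]}' 30;python3 st.py .5413 -.0136 .15;python3 look.py 4 >/dev/null;python3 st.py .5413 -.0136 .15
```

```text
time_s: 8.1
position: [0.5419, -0.0167, 0.1493]
tool_rot: [[1.0, 0.006, -0.0], [0.006, -1.0, -0.0], [-0.0, 0.0, -1.0]]
ft_force: [0.1, -0.5, -0.1]
grip_width: 0.0174
8.1 [ 0.5419 -0.0167  0.1493] [[1.0, 0.0058, -0.0], [0.0058, -1.0, -0.0002], [-0.0, 0.0002, -1.0]] [ 0.11 -0.54 -0.09] 0.0174 yang -89.67
slide [-0.0006 -0.0031 -0.0007]
8.2 [ 0.5419 -0.0171  0.1493] [[1.0, 0.0051, -0.0001], [0.0051, -1.0, -0.0001], [-0.0001, 0.0001, -1.0]] [ 0.41 -0.1  -0.6 ] 0.0175 yang -89.71
slide [-0.0006 -0.0035 -0.0007]
```

View pics/s4.png

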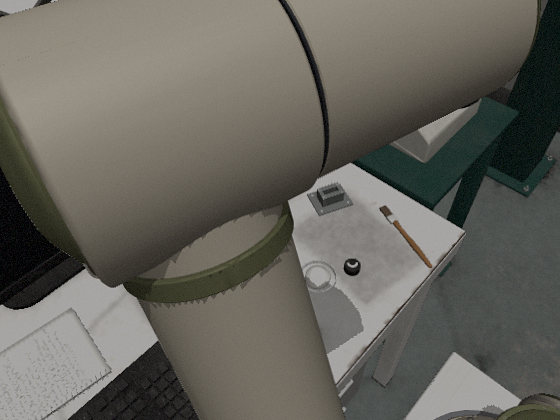

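View pics/t4.png

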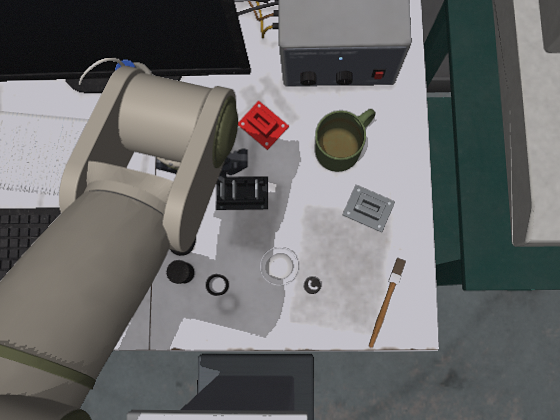

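```bash
python3 - <<'E'
from h import *
p=load("top4")["frame"][:,:,::-1]
cv2.imwrite("pics/c4.png",cv2.resize(p[130:220,190:290],None,fx=6.6,fy=6.6,interpolation=cv2.INTER_CUBIC))
T=load("top4")
from h import proj
print(proj(T,[[.5413,-.0136,.11],[.5413,-.0136,.058],[.5413,-.0136,.15]]))
E
```

```text
[[215.65037735 181.29473126]
 [220.81457188 187.69649176]
 [211.23444272 175.81922012]]
```

View pics/c4.png

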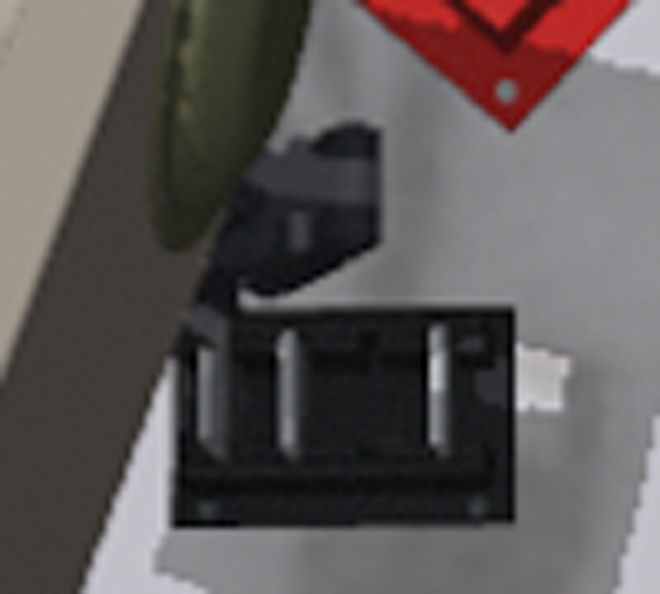

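```bash
cat > ov.py <<'E'
import sys
from h import *
# usage: n  tx ty tipz yawdeg blade draw?
n=sys.argv[1]; tx,ty,tz,yw,b=map(float,sys.argv[2:7])
T=load("top"+n)
p=T["frame"][:,:,::-1].astype(float); p=np.clip(255*(p/255)**.5,0,255).astype(np.uint8)
x0,y0,w,h,s=200,160,50,40,12
im=cv2.resize(p[y0:y0+h,x0:x0+w],None,fx=s,fy=s,interpolation=cv2.INTER_CUBIC)
cv2.imwrite(f"pics/ov{n}_raw.png",im)
gap=24-100*b
v=(tx,ty,np.radians(yw))
for sg in(-1,1):
    draw(im,T,place(v,box(0,sg*(gap/2+1),8,2,0,13)+[0,0,tz]),(x0,y0),s,(0,255,255))
    draw(im,T,place(v,box(0,sg*(gap/2-2),8,4,0,13)+[0,0,tz]),(x0,y0),s,(255,0,255))
    pl=20-88*b
    draw(im,T,place(v,box(0,sg*(pl/2-1),11,2,38,74)+[0,0,tz]),(x0,y0),s,(255,255,0))
draw(im,T,place((.5416,-.0436,.011),box(0,30,32,3,6,58)),(x0,y0),s,(0,0,255))
cv2.imwrite(f"pics/ov{n}.png",im)
E
python3 ov.py 4 .5419 -.0171 .110 .5 .06
```

```text
(no output)
```

View pics/ov4_raw.png

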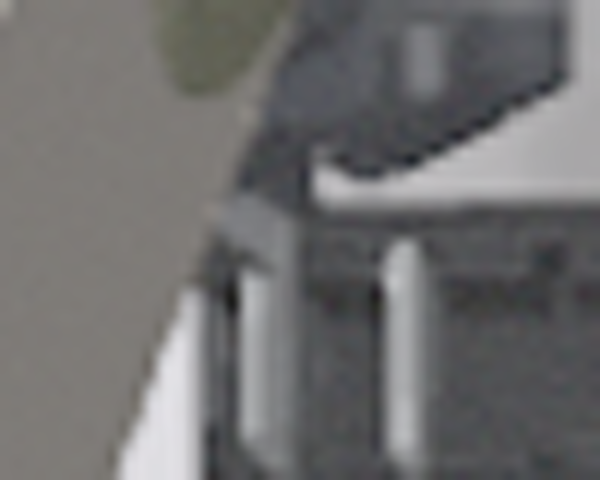

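View pics/ov4.png

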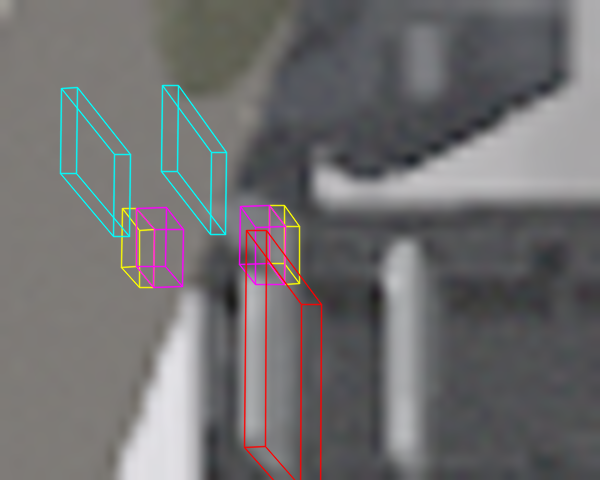

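```bash
python3 -m crank '{"slide":[[-0.0005,-0.0035,0],[-0.0005,-0.0035,0.004],[-0.0005,-0.0035,0.012],[-0.0005,-0.0035,0.022],[-0.0005,-0.0035,0.032],[-0.0005,-0.0035,0.040],[-0.0005,-0.0035,0.043],[-0.0005,-0.0035,0.043]],"roll":[0,0,0,0,0,0,0,0],"grip":[0.0174,0.0174,0.0174,0.0174,0.0174,0.0174,0.0174,0.0174]}' 30;python3 look.py 5 >/dev/null;python3 st.py .5413 -.0136 .088;python3 ov.py 5 .5415 -.0136 .067 .5 .06
```

```text
time_s: 9.0
position: [0.5412, -0.013, 0.1058]
tool_rot: [[1.0, 0.006, -0.001], [0.006, -1.0, 0.0], [-0.001, -0.0, -1.0]]
ft_force: [-0.1, -0.6, -1.3]
grip_width: 0.0176
9.1 [ 0.5416 -0.0131  0.1065] [[1.0, 0.0059, 0.0005], [0.0059, -1.0, -0.0001], [0.0005, 0.0001, -1.0]] [-0.34  0.42  0.12] 0.0173 yang -89.66
slide [-0.0003  0.0005  0.0185]
```

View pics/ov5_raw.png

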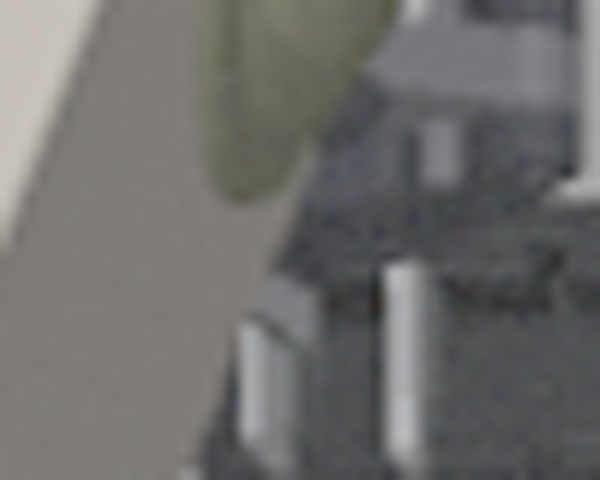

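View pics/ov5.png

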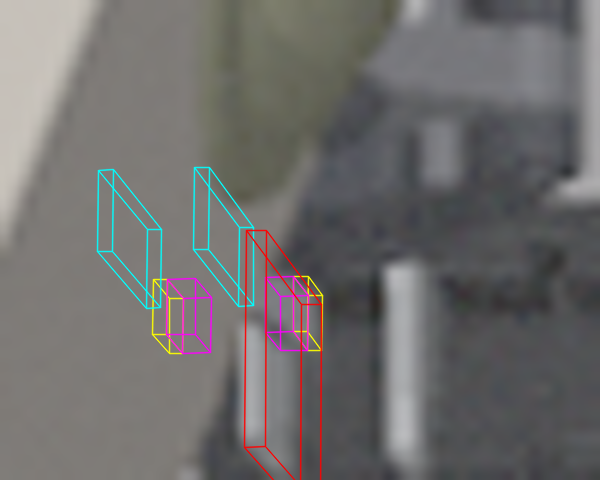

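```bash
python3 -m crank '{"slide":[[0,0,0.001],[0,0,0.004],[0,0,0.007],[0,0,0.011],[0,0,0.015],[0,0,0.017],[0,0,0.018],[0,0,0.018]],"roll":[0,0,0,0,0,0,0,0],"grip":[0.0174,0.0174,0.0174,0.0174,0.0174,0.0174,0.0174,0.0174]}' 30;python3 look.py 6 >/dev/null;python3 st.py .5413 -.0136 .088;python3 ov.py 6 .5415 -.0133 .049 .5 .06
```

```text
time_s: 9.9
position: [0.5414, -0.013, 0.0882]
tool_rot: [[1.0, 0.006, -0.0], [0.006, -1.0, 0.0], [-0.0, -0.0, -1.0]]
ft_force: [-0.3, -0.6, -0.0]
grip_width: 0.0171
10.0 [ 0.5415 -0.0131  0.0884] [[1.0, 0.0058, 0.0002], [0.0058, -1.0, -0.0], [0.0002, 0.0, -1.0]] [-0.34 -0.43 -0.74] 0.017 yang -89.67
slide [-0.0002  0.0005  0.0004]
```

View pics/ov6_raw.png

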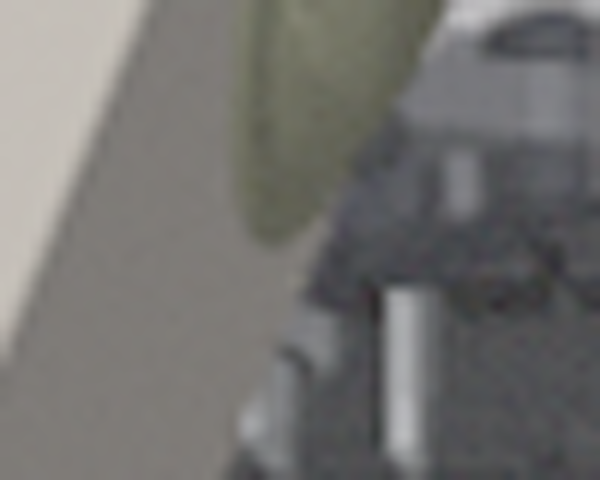

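View pics/ov6.png

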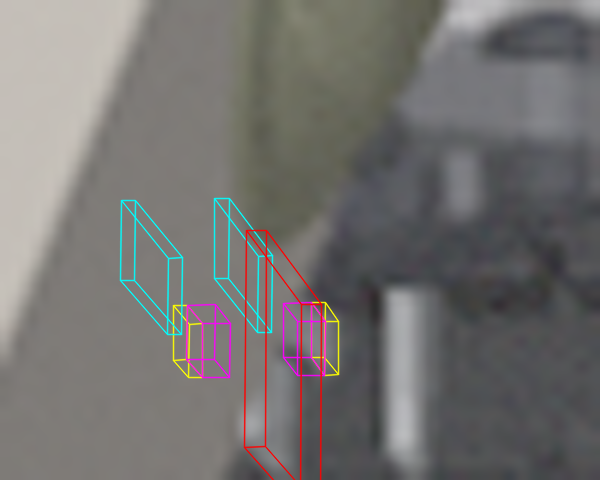

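```bash
python3 -m crank '{"slide":[[0,0,0],[0,0,0],[0,0,0],[0,0,0],[0,0,0],[0,0,0],[0,0,0],[0,0,0]],"roll":[0,0,0,0,0,0,0,0],"grip":[0.0168,0.0162,0.0156,0.015,0.0144,0.0138,0.0134,0.013]}' 30;python3 st.py; python3 -m crank '{"slide":[[0,0,0],[0,0,0],[0,0,0],[0,0,0],[0,0,0],[0,0,0],[0,0,0],[0,0,0]],"roll":[0,0,0,0,0,0,0,0],"grip":[0.013,0.013,0.013,0.013,0.013,0.013,0.013,0.013]}' 30;python3 look.py 7 >/dev/null;python3 st.py;python3 ov.py 7 .5415 -.0133 .049 .5 .16
```

```text
time_s: 10.8
position: [0.5414, -0.0131, 0.0883]
tool_rot: [[1.0, 0.006, 0.0], [0.006, -1.0, -0.0], [0.0, 0.0, -1.0]]
ft_force: [0.6, 0.6, 0.7]
grip_width: 0.0131
10.8 [ 0.5414 -0.0131  0.0883] [[1.0, 0.0058, 0.0], [0.0058, -1.0, -0.0], [0.0, 0.0, -1.0]] [0.58 0.56 0.69] 0.0131 yang -89.67
time_s: 11.6
position: [0.5414, -0.013, 0.0883]
tool_rot: [[1.0, 0.006, 0.0], [0.006, -1.0, -0.0], [0.0, 0.0, -1.0]]
ft_force: [-0.6, 0.3, 0.2]
grip_width: 0.013
11.7 [ 0.5414 -0.013   0.0883] [[1.0, 0.0058, 0.0], [0.0058, -1.0, -0.0], [0.0, 0.0, -1.0]] [-0.16 -0.99 -0.1 ] 0.0132 yang -89.67
```

View pics/ov7_raw.png

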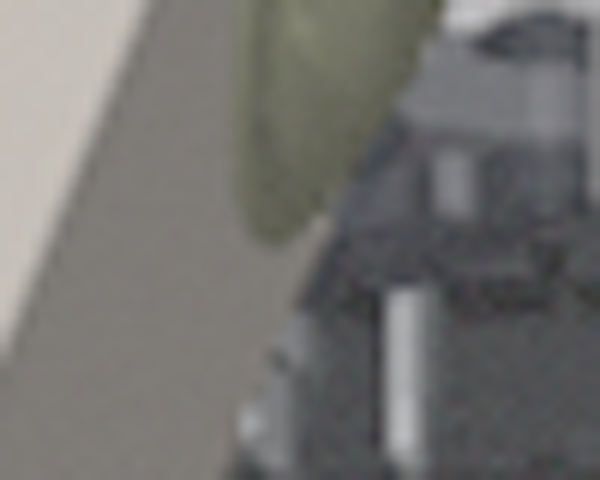

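View pics/ov7.png

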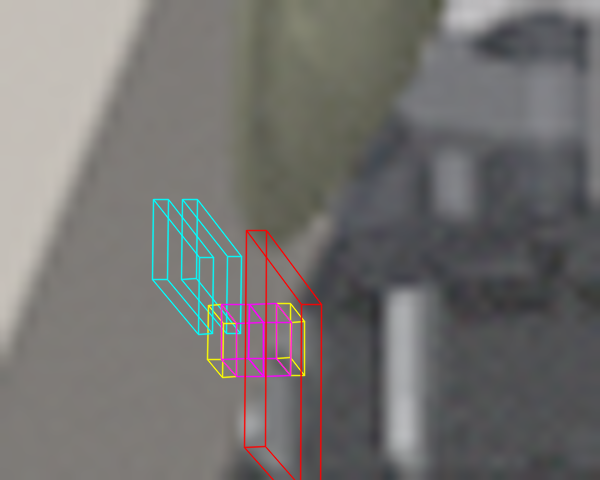

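```bash
python3 -m crank '{"slide":[[0,0,0],[0,0,0],[0,0,0],[0,0,0],[0,0,0],[0,0,0],[0,0,0],[0,0,0]],"roll":[0,0,0,0,0,0,0,0],"grip":[0.0129,0.0129,0.0129,0.0129,0.0129,0.0129,0.0129,0.0129]}' 30;python3 - <<'E'
from rig import *
import numpy as np
w=[];a=[]
for i in range(8):
    p=get_image("top");a.append(p["frame"].astype(float));w.append(observe()["grip_width"])
print(np.mean(w),np.std(w))
a=np.mean(a,0).mean(2);np.save("pics/avg7.npy",a)
import pickle
b=pickle.load(open("pics/top6.pkl","rb"))["frame"].astype(float).mean(2)
for r in range(184,190):
    print(r,a[r,220:234].round().astype(int),b[r,220:234].round().astype(int))
E
```

```text
time_s: 12.5
position: [0.5414, -0.013, 0.0883]
tool_rot: [[1.0, 0.006, 0.0], [0.006, -1.0, 0.0], [0.0, -0.0, -1.0]]
ft_force: [0.4, -0.7, -0.0]
grip_width: 0.0128
0.01302293900093837 0.0001690998475619286
184 [60 60 60 61 51 30 19 21 19 16 16 17 49 80] [60 62 61 61 55 33 21 19 22 21 15 13 68 87]
185 [ 60  60  61  61  43  24  19  20  19  16  14  11  71 113] [ 60  60  59  60  58  45  31  21  18  18  16  11  76 113]
186 [ 61  60  60  61  57  43  28  19  20  20  19  14  77 119] [ 61  60  60  61  62  60  61  47  29  21  19  13  77 118]
187 [ 60  60  60  61  63  49  32  24  25  24  25  19  79 117] [ 61  62  59  62  62  62  64  54  31  26  22  22  78 116]
188 [ 60  60  61  64  65  46  28  25  26  26  25  21  78 116] [ 60  59  55  51  55  65  67  54  36  27  23  21  77 116]
189 [ 60  61  47  52  66  47  31  29  26  25  25  21  79 118] [ 60  61  58  39  29  45  65  57  33  24  25  22  79 117]
```

```bash
python3 -m crank '{"slide":[[0,0,0],[0,0,0],[0,0,0],[0,0,0],[0,0,0],[0,0,0],[0,0,0],[0,0,0]],"roll":[0,0,0,0,0,0,0,0],"grip":[0.0128,0.0128,0.0128,0.0128,0.0128,0.0128,0.0128,0.0128]}' 30;python3 - <<'E'
from rig import *
import numpy as np
w=[];a=[]
for i in range(12):
    p=get_image("top");a.append(p["frame"].astype(float));w.append(observe()["grip_width"])
print(np.mean(w),np.std(w))
a=np.mean(a,0).mean(2)
for r in range(186,190):
    print(r,a[r,220:234].round(1))
E
```

```text
time_s: 13.7
position: [0.5414, -0.013, 0.0883]
tool_rot: [[1.0, 0.006, 0.0], [0.006, -1.0, 0.0], [0.0, -0.0, -1.0]]
ft_force: [0.6, 0.3, 0.5]
grip_width: 0.0134
0.013084752231514452 0.00013167546564969514
186 [ 60.2  60.1  60.3  60.8  57.3  44.   27.3  20.2  19.5  19.6  17.8  14.
  76.4 118.7]
187 [ 59.8  60.1  60.   61.5  62.2  48.1  31.4  25.3  24.2  24.7  24.2  19.2
  78.5 117. ]
188 [ 60.2  60.2  60.9  64.8  64.6  46.2  28.4  25.5  25.6  25.8  24.8  20.3
  77.8 116.2]
189 [ 60.7  60.5  47.5  50.5  64.8  47.2  31.2  28.4  26.3  26.1  24.6  21.2
  78.6 117.5]
```

```bash
cat > w.py <<'E'
from rig import *
import numpy as np
w=[];a=[]
for i in range(14):
    p=get_image("top");a.append(p["frame"].astype(float));w.append(observe()["grip_width"])
print(np.mean(w).round(5),np.std(w).round(5))
a=np.mean(a,0).mean(2)
for r in range(186,190): print(r,a[r,222:229].round(1))
E
python3 -m crank '{"slide":[[0,0,0],[0,0,0],[0,0,0],[0,0,0],[0,0,0],[0,0,0],[0,0,0],[0,0,0]],"roll":[0,0,0,0,0,0,0,0],"grip":[0.0125,0.0125,0.0125,0.0125,0.0125,0.0125,0.0125,0.0125]}' 30;python3 w.py
```

```text
time_s: 15.1
position: [0.5414, -0.013, 0.0883]
tool_rot: [[1.0, 0.006, 0.0], [0.006, -1.0, 0.0], [0.0, -0.0, -1.0]]
ft_force: [-0.2, 0.3, 1.2]
grip_width: 0.0126
0.01275 0.00022
186 [60.1 61.3 57.9 43.9 27.8 20.6 18.6]
187 [60.  61.5 62.5 48.8 30.9 25.  24.4]
188 [61.  62.6 59.5 42.7 28.  25.8 26.6]
189 [48.8 59.1 60.5 40.7 32.  28.6 26.1]
```

```bash
python3 -m crank '{"slide":[[0,0,-0.001],[0,0,-0.003],[0,0,-0.006],[0,0,-0.01],[0,0,-0.015],[0,0,-0.021],[0,0,-0.027],[0,0,-0.033]],"roll":[0,0,0,0,0,0,0,0],"grip":[0.0125,0.0125,0.0125,0.0125,0.0125,0.0125,0.0125,0.0125]}' 30;python3 -m crank '{"slide":[[0,0,-0.006],[0,0,-0.013],[0,0,-0.021],[0,0,-0.029],[0,0,-0.037],[0,0,-0.043],[0,0,-0.047],[0,0,-0.047]],"roll":[0,0,0,0,0,0,0,0],"grip":[0.0125,0.0125,0.0125,0.0125,0.0125,0.0125,0.0125,0.0125]}' 30;python3 look.py 8 >/dev/null;python3 st.py;python3 ov.py 8 .5415 -.0133 .129 .5 .16
```

```text
time_s: 16.6
position: [0.5415, -0.013, 0.122]
tool_rot: [[1.0, 0.006, 0.0], [0.006, -1.0, -0.0], [0.0, 0.0, -1.0]]
ft_force: [0.5, 0.7, -1.6]
grip_width: 0.0128
time_s: 17.4
position: [0.5416, -0.013, 0.1689]
tool_rot: [[1.0, 0.006, 0.001], [0.006, -1.0, -0.0], [0.001, 0.0, -1.0]]
ft_force: [0.8, -0.3, -1.6]
grip_width: 0.0126
17.5 [ 0.5413 -0.013   0.1681] [[1.0, 0.0058, -0.0004], [0.0058, -1.0, 0.0001], [-0.0004, -0.0001, -1.0]] [ 0.01  0.73 -1.23] 0.0128 yang -89.67
```

View pics/ov8_raw.png

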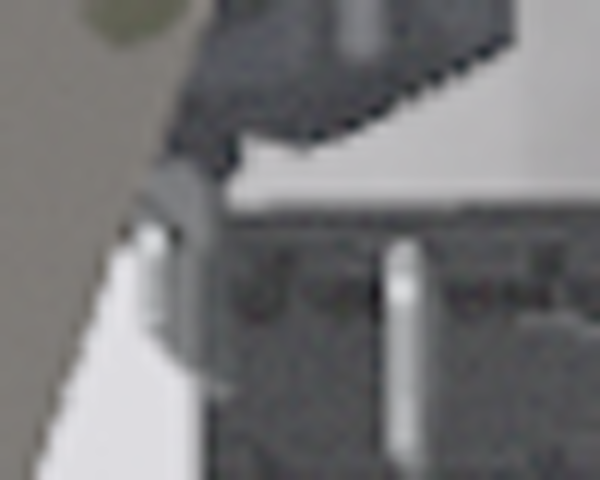

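View pics/s8.png

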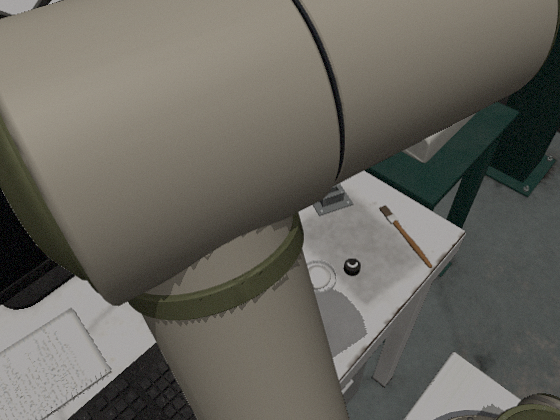

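```bash
python3 - <<'E'
from rig import *
from h import *
w=[];a=[];f=[]
for i in range(12):
    T=get_image("top");a.append(T["frame"].astype(float));o=observe();w.append(o["grip_width"]);f.append(o["ft_force"])
print(o["time_s"],np.mean(w).round(5),np.std(w).round(5),np.mean(f,0).round(2),np.abs(o["qvel"]).max())
m=np.mean(a,0)[:,:,::-1];m=(255*(m/255)**.6).astype(np.uint8)
x0,y0,s=200,155,12
im=cv2.resize(m[y0:y0+45,x0:x0+50],None,fx=s,fy=s,interpolation=cv2.INTER_CUBIC)
cv2.imwrite("pics/h9r.png",im)
v=(.5414,-.0131,.006)
z=.129
for sg in(-1,1):
    draw(im,T,place(v,box(0,sg*5,8,2,0,13)+[0,0,z]),(x0,y0),s,(0,255,255))
draw(im,T,place(v,box(0,0,32,3,0,52)+[0,0,.086]),(x0,y0),s,(0,0,255))
cv2.imwrite("pics/h9.png",im)
g=np.mean(a,0).mean(2)
for r in range(171,178):print(r,g[r,210:224].round(0))
print(proj(T,place(v,[[0,-.006,z],[.004,-.006,z],[-.004,-.006,z]])))
E
```

```text
18.1 0.01295 0.0002 [-0.09  0.05 -1.29] 0.11760416924830021
171 [60. 59. 61. 48. 27. 21. 21. 20. 21. 19. 18. 28. 22. 21.]
172 [ 60.  60.  59.  42.  21.  20.  21.  21.  21.  17.  59. 115. 123.  82.]
173 [ 60.  60.  50.  32.  32.  30.  22.  22.  23.  18.  66. 129. 144. 133.]
174 [ 60.  60.  54.  53.  56.  51.  33.  19.  18.  12.  85. 133. 144. 143.]
175 [ 60.  60.  61.  62.  63.  60.  54.  36.  42. 111. 138. 145. 146. 146.]
176 [ 60.  49.  55.  63.  62.  62.  61.  42.  48. 111. 128. 127. 112. 103.]
177 [60. 47. 39. 55. 62. 63. 65. 45. 35. 59. 67. 67. 53. 44.]
[[217.01483328 178.62910764]
 [217.04423434 176.19057939]
 [216.98555492 181.07163534]]
```

View pics/h9r.png

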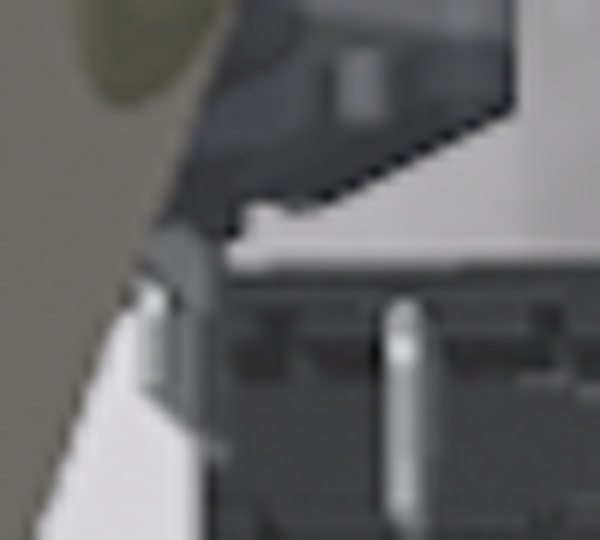

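View pics/h9.png

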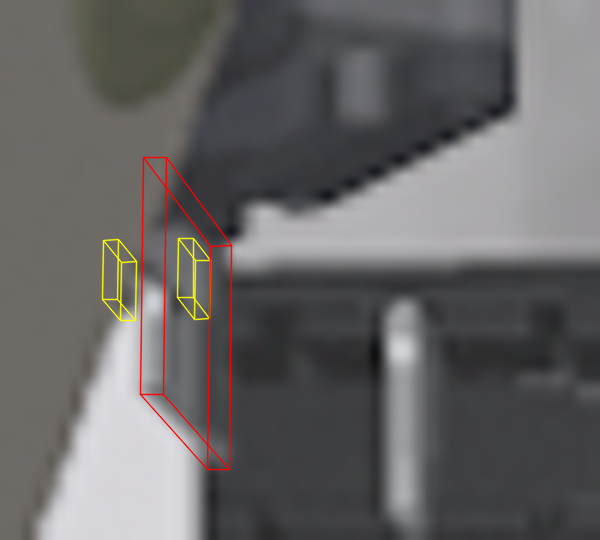

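```bash
python3 -m crank '{"slide":[[0,0,0],[0,0,0],[0,0,0],[0,0,0],[0,0,0],[0,0,0],[0,0,0],[0,0,0]],"roll":[0,0,0,0,0,0,0,0],"grip":[0.0125,0.0125,0.0125,0.0125,0.0125,0.0125,0.0125,0.0125]}' 30; python3 - <<'E'
from rig import *
import numpy as np
from h import *
w=[]
for i in range(8):
    T=get_image("top");w.append(observe()["grip_width"])
print(np.mean(w))
a=load("top0")["frame"].astype(float).mean(2);b=T["frame"].astype(float).mean(2)
for r in(185,190):print(a[r,228:272].round()-b[r,228:272].round())
E
```

```text
time_s: 18.9
position: [0.5414, -0.0131, 0.1683]
tool_rot: [[1.0, 0.006, 0.0], [0.006, -1.0, 0.0], [0.0, -0.0, -1.0]]
ft_force: [0.6, 0.8, -0.1]
grip_width: 0.013
0.012723212270061228
[ -3.  -3.   2.  -4.  23.  35.  18.  -6.  -4.   3.   3.  -3.   2.   2.
   2.   3.   0.  -2.  11.  18.  11.  -8.  -3.  -2.   0.   3.   1. -10.
 -10.  -5.   0.   2.   3.  -2.  -2.   0.  -3.  -4.  -2.  -1.  -9. -12.
  -9. -10.]
[  0.  -5.  13.  17.  39.  58.  29.  -6.  -2.  -4.  -3.  -3.  15.  18.
  18.  18.  18.  20.  16.  18.  18.  19.  21.  19.  19.  16.  19.  23.
  29.  13.  -3.  -3.  -1.  -1.  -6.  -3.  -1.  -4.  -5.  -6. -12. -11.
 -11. -11.]
```

```bash
python3 -c "from rig import *; print(close_job())"
```

```text
the job is handed in; nothing more can be done
None
```

I took the tweezers out of the grey stand and closed the soft tips about 9 mm below the tall coupon's top edge. I squeezed to the mark and drew the coupon straight up 80 mm. I handed the job in at about 19 s with the coupon still held there; no verdict was reported.

**What the last checks showed:**
- **Tips at the mark:** the outer edge of the one tip I could see sat where an 8 mm tip gap puts it, to about 0.1 px. That edge position also depends on the camera calibration.
- **Coupon:** it hung upright, with its lower edge about 86 mm above the bench.
- **Load at the wrist:** the pull averaged about 1.3 N, against roughly 0.9 N for tweezers and coupon together.
- **Short coupons:** both were still in their slots, with only the shading on them changed.

**What disagreed or could not be checked:**
- **Grip width:** I commanded 12.5 mm, because 12.8 mm had settled at about 13.1 mm. The averaged readings with the coupon held then wandered between 12.7 and 13.0 mm. That is a blade angle of about 0.156 to 0.162 rad, or up to 0.17 if my slightly high grip on the plates shifts it.
- **Ring line:** I could not see it on the guide pin at this resolution. The other tip was hidden by the arm, so the mark rests on the width and that one edge.

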